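# Fan the card holders along the edge-painting tray

## Robot

A 6-joint arm with a two-finger parallel gripper is mounted at the origin on the work surface. World frame = base frame: x ahead of the robot, y to its left, z up, the work surface at z = 0. Lengths are in m, angles in rad, forces in N, time in s.
With the tool pointing down it reaches from about 0.4 to 0.925 m from the base axis. Payload 12.5 kg.
Tool frame: the origin (TCP) lies midway between the tips of the shut fingers; the grasp point (between the pads) lies 19 mm behind it; x points along the fingers, z is the direction in which the jaws open and shut, and the axes are right-handed (so a half turn about x gives the same grasp; the last joint's range is limited). The gripper opens to 95 mm and grips with 3 to 60 N. Pads are 20 mm wide; open, the fingers measure 119 mm over their backs; the gripper's body (75 mm by 180 mm) begins 59 mm behind the grasp point.
Start: joints at [1.081, 0.491, 1.559, -0, 1.092, -0.106], TCP at [0.234, 0.58, 0.215] pointing down, gripper open.
Joint ranges: [-3.1, 3.1], [-0.84, 2.19], [0.05, 2.79], [-1.13, 4.28], [0.06, 2.93], [-2.69, 2.69]. Speed limits (rad/s): [2.22, 2.22, 2.79, 3.14, 3.14, 3.14].

## Interface

Orientations are given as [roll, pitch, yaw] about the fixed x, y, z axes, in that order (R = Rz(yaw) Ry(pitch) Rx(roll)).
In Python, from workcell import telemetry, imaging, manip gives the robot as it stands.
- The arm moves only by the tool step_arm, never from a script. Its argument "moves" is a list of rows, each an object with "gripper": the opening in per cent of the stroke, from 0 (shut) to 100 (fully open); "travel": the shift along the tool's x, y, z in mm, a list of three; "roll": the turn about the tool's x in rad. In form: [{"gripper": gripper, "travel": [dx, dy, dz], "roll": roll}, ...]. A call has 1 to 20 rows; each row is the pose to reach, as a shift and turn from the pose commanded when the call began, along the tool's axes at that moment; what a row does not reach only later rows make up. A row lasts 1/8 s, in which the tool goes at most 62.5 mm and 10.7 degrees, less where a joint would pass 70% of its speed; a pose out of reach is approached as far as the arm can. A call with a gripper value outside its range is refused whole. The fingers move at their own pace and stop on an object; the grip force is fixed at half the most. Time passes only in rows, so rows that repeat a pose let the fingers close. It gives the time, the measured TCP pose, the force and the opening at its end, in the units of the state.
- telemetry.get_obs(): the state, without advancing time (a new reading comes with each control period).
- imaging.capture(name): name is "side" or "top" or "wrist"; returns a dict with "pixels" (420x560x3 uint8, red, green, blue), "vfov" (degrees; the focal length in pixels is half the picture's height over the tangent of half this angle, whatever the lens; pixels are square), "cx", "cy" (the principal point, pixels), "pose" (4x4, takes a point from camera to world coordinates); the wrist camera has in their place "mount" (4x4, takes a point from camera to tool coordinates, whose origin is the TCP and whose axes are the tool frame's). Camera axes: x right, y down, z forward; pixel columns grow to the right and rows downward; lengths in m; the calibration is good to about 2 mm. A picture is of the moment at which its call begins: read the wrist's pose just before it. There is no depth.
- manip.finish_job(): hands the job in, once; it reports no verdict.
The state is a dict: "clock": time; "qpos": joint angles; "qd": joint speeds; "tau": joint torques, N m; "position": TCP position; "eef_rot": TCP orientation; "wrist_force": force on the tool from outside, world axes, zero at the start; "torque": the same for the moment, N m; "finger_gap": finger opening in m.
Only numpy, scipy, OpenCV 4.12 (cv2) and the standard library are available. Lean on these libraries where they do the work, as an engineer would, in place of code of your own. Each camera call takes 0.05 s, during which the arm holds its last target.

## Task

Carry on the fanned row of black card holders in the wooden tray: pick up the two loose card holders of the same size as the one already lying against the tray's high stop, and lay them one after the other along the middle of the tray, lengthwise and straight, each with its end lying on top of the one before by about a third of its length and its other end down on the tray, like roof shingles. Leave the first card holder where it lies; the square coin case and the long narrow pen sleeve do not belong in the row.

Things in the scene. Friction and masses are not known exactly. Their poses are not given: they have to be found in the camera images.
- tray: the shallow plywood tray, fixed, 310 x 170 mm outside, 290 x 150 mm inside; origin at the centre of its underside on the table, x along its length away from the high stop (the direction in which the row grows), y across, z up. Floor top 6 mm above the table; low lips 10 mm thick on both long sides and at the +x end rise 9 mm over the floor; the stop at the -x end is 10 mm thick and rises 22 mm over the floor
- first_holder: a stiff, flat, black leather card holder with a narrow grey band lengthwise down the middle of its face and brown board edges, 100 x 56 x 8 mm; origin at the centre of its underside, x along its 100 mm length, y across its 56 mm width, z up; either way round is the same; this one already lies flat and loose on the tray floor by the stop, its x within about 3 degrees of the tray's x
- holder_a: a stiff, flat, black leather card holder with a narrow grey band lengthwise down the middle of its face and brown board edges, 100 x 56 x 8 mm; origin at the centre of its underside, x along its 100 mm length, y across its 56 mm width, z up; either way round is the same; 60 g, loose, lying flat on the table beside the tray. Laid on the one before with a third of its length, it slopes about 7 degrees; with half or more of its length over it, it would tip forward
- holder_b: a stiff, flat, black leather card holder with a narrow grey band lengthwise down the middle of its face and brown board edges, 100 x 56 x 8 mm; origin at the centre of its underside, x along its 100 mm length, y across its 56 mm width, z up; either way round is the same; the same as the other loose one, to be laid first or second as you like. Also on the table, in the same black leather: a square coin case 68 x 68 mm and a pen sleeve 130 x 40 mm, not to be used
There are look-alikes about, which are no part of the job. What is shaped like the holder_a but orange or yellow is not meant.

How it is judged:
On the way:
1. the first of the two loose card holders lies sloping on the one already in the tray (((angle between holder_a's own z axis and vertical between 0.05 and 0.24 rad and angle between the x axis of holder_a and the x axis of tray, either way round below 0.24 rad and y of holder_a in the frame of tray between -0.018 and 0.018 m and z of holder_a in the frame of tray between 0.007 and 0.026 m and linear speed of holder_a below 0.02 m/s and horizontal distance between holder_a and first_holder between 0.05 and 0.086 m) or (angle between holder_b's own z axis and vertical between 0.05 and 0.24 rad and angle between the x axis of holder_b and the x axis of tray, either way round below 0.24 rad and y of holder_b in the frame of tray between -0.018 and 0.018 m and z of holder_b in the frame of tray between 0.007 and 0.026 m and linear speed of holder_b below 0.02 m/s and horizontal distance between holder_b and first_holder between 0.05 and 0.086 m))), for 0.2 s.
At the end, for the whole second after the job is handed in: Both loose holders rest in the tray, sloping 3 to 13 degrees, each 50 to 86 mm from the one before (centres) and the last over 105 mm from the first, within 18 mm of the tray's middle line and 13 degrees of its length; the first lies flat within 20 mm of its start (angle between holder_a's own z axis and vertical between 0.05 and 0.24 rad and angle between the x axis of each of holder_a, holder_b and the x axis of tray, either way round below 0.24 rad and y of holder_a in the frame of tray between -0.018 and 0.018 m and z of holder_a in the frame of tray between 0.007 and 0.026 m and linear speed of each of holder_a, holder_b below 0.02 m/s and angle between holder_b's own z axis and vertical between 0.05 and 0.24 rad and y of holder_b in the frame of tray between -0.018 and 0.018 m and z of holder_b in the frame of tray between 0.007 and 0.026 m and distance of first_holder from where it was at the start of the episode below 0.02 m and angle between first_holder's own z axis and vertical below 0.035 rad and ((horizontal distance between holder_a and first_holder between 0.05 and 0.086 m and horizontal distance between holder_b and holder_a between 0.05 and 0.086 m and horizontal distance between holder_b and first_holder above 0.105 m) or (horizontal distance between holder_b and first_holder between 0.05 and 0.086 m and horizontal distance between holder_a and holder_b between 0.05 and 0.086 m and horizontal distance between holder_a and first_holder above 0.105 m))); the robot touches nothing.
It fails at once if the card holder already in the tray is shoved or lifted away (more than 40 mm) (distance of first_holder from where it was at the start of the episode above 0.04 m).
It also fails if it takes over 54 s, if anything falls off the work surface, if the arm or the gripper's body presses on something with over 40 N, if the wrist force passes 120 N, or if a joint passes its speed limit or range.

## Working session

There is one attempt and no reset: what is moved stays moved. The work goes in short steps, Python scripts to look and compute and a tool call to move; the robot and the scene stay as the last step left them, time stands still between calls to the robot, and variables do not carry over. Pictures are saved under pics/ and viewed, and the job is handed in when it is done.

Besides the shell and the picture viewer there is one more tool, called as a command line: name --argument value ..., lists and objects as JSON in quotes. step_arm: Moves the arm, as the interface text tells. Its arguments: {"type":"object","properties":{"moves":{"type":"array","items":{"type":"object","properties":{"gripper":{"type":"number"},"travel":{"type":"array","items":{"type":"number"}},"roll":{"type":"number"}}}}},"required":["moves"]}

```bash
ls; mkdir -p pics
python3 - <<'E'
from workcell import telemetry, imaging, manip
import cv2, numpy as np, json
o=telemetry.get_obs(); print({k:(np.round(v,4).tolist() if not isinstance(v,dict) else v) for k,v in o.items()})
for n in ["top","side","wrist"]:
    c=imaging.capture(n); cv2.imwrite(f"pics/{n}0.png",c["pixels"][:,:,::-1])
    print(n,c["vfov"],c["cx"],c["cy"],np.round(c.get("pose",c.get("mount")),4).tolist(),[k for k in c])
E
```

```text
pics
{'clock': 0.0, 'qpos': [1.0814, 0.4915, 1.5595, -0.0, 1.0917, -0.1056], 'qd': [-0.0001, 0.0003, -0.0018, 0.0005, -0.0011, 0.001], 'tau': [-0.0009, -61.2623, -25.8183, 0.0693, 0.0483, -0.0001], 'position': [0.2339, 0.5793, 0.2141], 'eef_rot': [3.0466, 1.5697, -2.0495], 'wrist_force': [0.3237, 0.7645, 0.2834], 'torque': [-0.0339, 0.0178, -0.0155], 'finger_gap': 0.0953}
top 44.710987731535184 267.0736094965486 205.57205068599328 [[0.008, -0.9993, 0.0355, 0.4308], [-1.0, -0.0079, 0.0033, 0.0686], [-0.003, -0.0355, -0.9994, 1.3379], [0.0, 0.0, 0.0, 1.0]] ['pixels', 'vfov', 'cx', 'cy', 'pose']
side 50.87393926934447 276.7034025722668 206.88330915161833 [[0.85, -0.3078, 0.4276, 0.0881], [-0.5265, -0.5241, 0.6694, -0.554], [0.0181, -0.7941, -0.6075, 0.6343], [0.0, 0.0, 0.0, 1.0]] ['pixels', 'vfov', 'cx', 'cy', 'pose']
wrist 61.3143805833683 279.9165875552439 206.59582108672976 [[0.0006, -0.25, 0.9682, -0.1688], [0.0004, -0.9682, -0.25, 0.0705], [1.0, 0.0005, -0.0004, 0.0002], [0.0, 0.0, 0.0, 1.0]] ['pixels', 'vfov', 'cx', 'cy', 'mount']
```

View pics/top0.png

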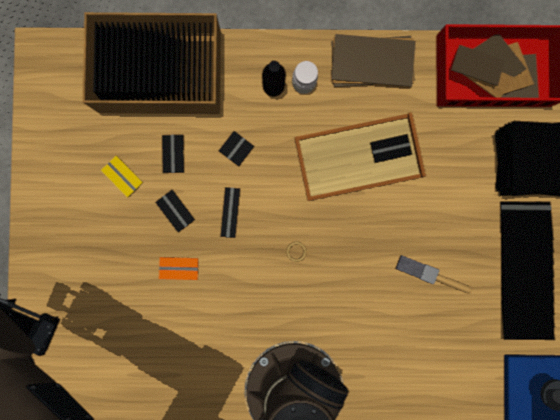

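View pics/side0.png

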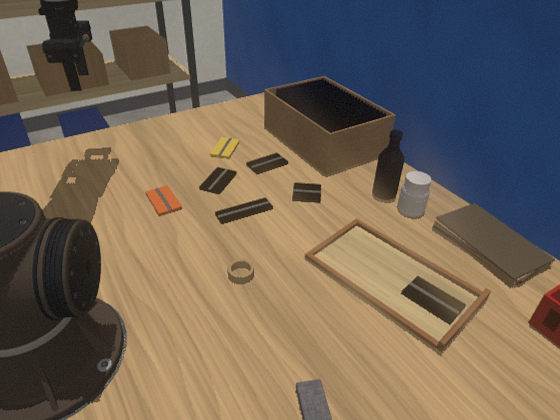

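View pics/wrist0.png

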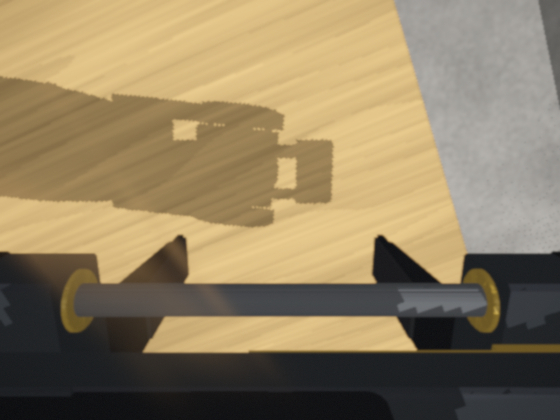

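The candidates in the top view are:
- black (173,154) and black (175,210): likely the holders
- square coin case (237,148)
- long pen sleeve (231,212)
- yellow (121,176) and orange (179,268): look-alikes

The first holder lies at (391,148). The high stop is the right end of the tray, near (418,145). I'll enlarge and measure.

```bash
cat > h.py <<'E'
import numpy as np, cv2
from workcell import telemetry, imaging, manip
def cam(n):
    c=imaging.capture(n); return c
def f(c): return 210/np.tan(np.radians(c["vfov"])/2)
def px2w(c,uv,z,T=None):
    T=c["pose"] if T is None else T
    uv=np.atleast_2d(uv).astype(float)
    d=np.c_[(uv[:,0]-c["cx"])/f(c),(uv[:,1]-c["cy"])/f(c),np.ones(len(uv))]@T[:3,:3].T
    o=T[:3,3]; return o+d*((z-o[2])/d[:,2])[:,None]
def w2px(c,P,T=None):
    T=c["pose"] if T is None else T
    q=(np.atleast_2d(P)-T[:3,3])@T[:3,:3]
    return np.c_[q[:,0]/q[:,2]*f(c)+c["cx"],q[:,1]/q[:,2]*f(c)+c["cy"]]
def save(n,img): cv2.imwrite(f"pics/{n}.png",img[:,:,::-1])
def crop(n,img,x0,y0,x1,y1,s): save(n,cv2.resize(img[y0:y1,x0:x1],None,fx=s,fy=s,interpolation=cv2.INTER_CUBIC))
def wristT(o,c):
    from scipy.spatial.transform import Rotation as R
    T=np.eye(4);T[:3,:3]=R.from_euler('xyz',o["eef_rot"]).as_matrix();T[:3,3]=o["position"]
    return T@c["mount"]
E
python3 - <<'E'
from h import *
c=cam("top"); im=c["pixels"]
crop("c1",im,90,120,270,250,4); crop("c2",im,285,105,435,205,5)
m=(im.max(2)<75).astype(np.uint8)
# close the grey band
m=cv2.morphologyEx(m,cv2.MORPH_CLOSE,np.ones((7,7),np.uint8))
for (u,v),z in [((173,154),8),((175,210),8),((237,148),8),((231,212),8),((391,148),14)]:
    n,l,s,ce=cv2.connectedComponentsWithStats(m)
    w=[i for i in range(1,n) if np.hypot(*(ce[i]-[u,v]))<8]
    for i in w:
        k,_=cv2.findContours((l==i).astype(np.uint8),cv2.RETR_EXTERNAL,cv2.CHAIN_APPROX_NONE)
        P=px2w(c,k[0][:,0],z/1000)[:,:2]
        r=cv2.minAreaRect((P*1000).astype(np.float32)); print((u,v),np.round(r[0],1),np.round(r[1],1),round(r[2],1),s[i][4],np.round(ce[i],1))
E
```

```text
(173, 154) [612.5 321.5] [97.6 55.1] 0.8 809 [172.8 153.3]
(175, 210) [463.3 313.1] [98.9 54.1] 37.6 780 [174.8 210.5]
(237, 148) [627.5 155.3] [66.9 65.7] 53.0 629 [236.  148.3]
(231, 212) [459.3 170. ] [ 38.7 126.5] 84.7 717 [229.8 212.3]
(391, 148) [ 629.6 -254.4] [149.5 113.1] 12.4 952 [394.3 147.5]
```

View pics/c1.png

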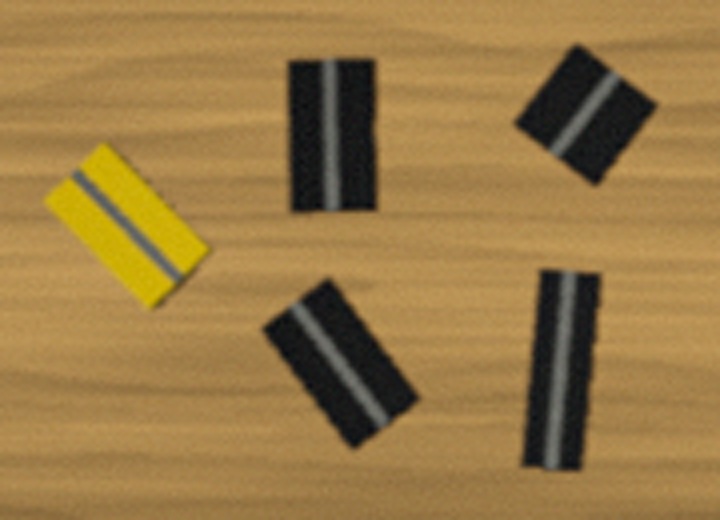

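View pics/c2.png

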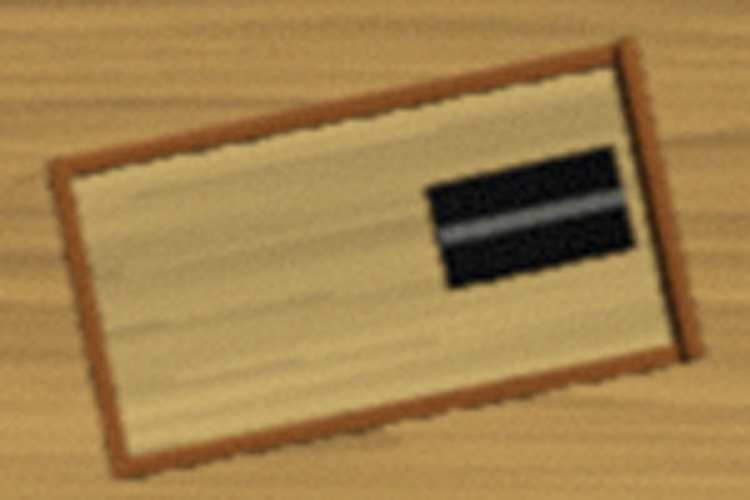

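Run:
```python
from h import *
c=cam("top")
g=lambda L:np.array([((x+.5)/5-.5+285,(y+.5)/5-.5+105) for x,y in L])
end=px2w(c,g([(50,160),(116,477)]),.015)
stop=px2w(c,g([(634,37),(705,355)]),.028)
print(np.round(end,4),np.round(stop,4))
print("w",np.linalg.norm(end[0]-end[1]),np.linalg.norm(stop[0]-stop[1]),"len",np.linalg.norm((end-stop)[:,:2],axis=1))
C=(end.mean(0)+stop.mean(0))/2; d=end.mean(0)-stop.mean(0); a=np.arctan2(d[1],d[0]); w=end[0]-end[1]
print("tray c",C,"ang",np.degrees(a),"cross dir",np.degrees(np.arctan2(w[1],w[0])))
F=px2w(c,g([(428,187),(612,147),(634,247),(449,288)]),.014)
fc=F.mean(0); fd=F[0]+F[3]-F[1]-F[2]
print("first",fc,np.degrees(np.arctan2(fd[1],fd[0])),np.linalg.norm(F[0]-F[1]),np.linalg.norm(F[1]-F[2]))
r=np.array([[np.cos(a),np.sin(a)],[-np.sin(a),np.cos(a)]]); print("first in tray",r@(fc-C)[:2])
```

```text
[[ 0.6581  0.0026  0.015 ]
 [ 0.493  -0.0326  0.015 ]] [[ 0.722  -0.2978  0.028 ]
 [ 0.5576 -0.3339  0.028 ]]
w 0.16874291931994223 0.16828856385836838 len [0.30715783 0.30817801]
tray c [ 0.60766404 -0.16542817  0.0215    ] ang 102.04854843769711 cross dir 12.051961951841795
first [ 0.63017703 -0.24783357  0.014     ] 102.85919789959645 0.09821675434826437 0.0534597518295159
first in tray [-0.08528947 -0.00481571]
```

The sizes match: the holders are at (173,154) with 98x55 mm and (175,210) with 99x54 mm. The tray measures 308x169 mm against 310x170. The close crop confirms both are black with a grey band. Next I'll work out the moves.

```bash
cat > mv.py <<'E'
from h import *
from scipy.spatial.transform import Rotation as R
import sys
# usage: mv.py x y z(mm) longaxis_deg : jaw axis perpendicular to long axis
def plan(x,y,z,long):
    o=telemetry.get_obs(); M=R.from_euler('xyz',o["eef_rot"]).as_matrix()
    print("t",round(o["clock"],2),"tcp",np.round(np.array(o["position"])*1000,1),"toolx",np.round(M[:,0],3),"q1,q6",np.round(np.array(o["qpos"])[[0,5]],2),"gap",o["finger_gap"],"F",np.round(o["wrist_force"],1))
    t=M.T@(np.array([x,y,z])-np.array(o["position"])*1000)
    cur=np.arctan2(M[1,2],M[0,2]); want=np.radians(long+90)
    d=(want-cur+np.pi/2)%np.pi-np.pi/2   # world yaw change
    print("travel",np.round(t,1),"roll",round(-d,3),"or",round(-d-np.sign(-d)*np.pi,3))
if __name__=="__main__": plan(*map(float,sys.argv[1:]))
E
python3 mv.py 612.5 321.5 80 0.8
```

```text
t 0.25 tcp [233.9 579.5 214.4] toolx [-0. -0. -1.] q1,q6 [ 1.08 -0.11] gap 0.09529076984206952 F [0.1 0.5 0.4]
travel [ 134.4 -447.6  -97.4] roll -0.398 or 2.744
```

step_arm --moves '[{"gripper":100,"travel":[134.4,-447.6,-97.4],"roll":-0.398},{"gripper":100,"travel":[134.4,-447.6,-97.4],"roll":-0.398},{"gripper":100,"travel":[134.4,-447.6,-97.4],"roll":-0.398},{"gripper":100,"travel":[134.4,-447.6,-97.4],"roll":-0.398},{"gripper":100,"travel":[134.4,-447.6,-97.4],"roll":-0.398},{"gripper":100,"travel":[134.4,-447.6,-97.4],"roll":-0.398},{"gripper":100,"travel":[134.4,-447.6,-97.4],"roll":-0.398},{"gripper":100,"travel":[134.4,-447.6,-97.4],"roll":-0.398},{"gripper":100,"travel":[134.4,-447.6,-97.4],"roll":-0.398},{"gripper":100,"travel":[134.4,-447.6,-97.4],"roll":-0.398},{"gripper":100,"travel":[134.4,-447.6,-97.4],"roll":-0.398},{"gripper":100,"travel":[134.4,-447.6,-97.4],"roll":-0.398}]'

```text
clock: 1.75
position: [0.612, 0.3226, 0.0809]
eef_rot: [-1.111, 1.57, 0.475]
wrist_force: [-0.3, 0.2, -0.2]
finger_gap: 0.0956
```

```bash
python3 mv.py 612.5 321.5 2.5 0.8
python3 - <<'E'
from h import *
o=telemetry.get_obs(); c=cam("wrist"); T=wristT(o,c); im=c["pixels"].copy()
a=np.radians(.8); e=np.array([np.cos(a),np.sin(a)]); n=np.array([-e[1],e[0]])
P=[np.r_[np.array([.6125,.3215])+s*.05*e+t*.028*n,.008] for s,t in [(1,1),(1,-1),(-1,-1),(-1,1)]]
p=w2px(c,P,T); print(np.round(p,1))
for q in p: cv2.circle(im,tuple(int(v) for v in q),3,(255,0,0),1)
save("w1",im)
E
```

```text
t 1.75 tcp [612.  322.6  80.9] toolx [ 0.001  0.    -1.   ] q1,q6 [ 0.39 -1.2 ] gap 0.09556711576397045 F [-0.3  0.2 -0.2]
travel [78.4 -0.4 -1.1] roll 0.002 or -3.14
[[315.5 282.6]
 [240.4 282.5]
 [236.6 147. ]
 [319.6 147.1]]
```

View pics/w1.png

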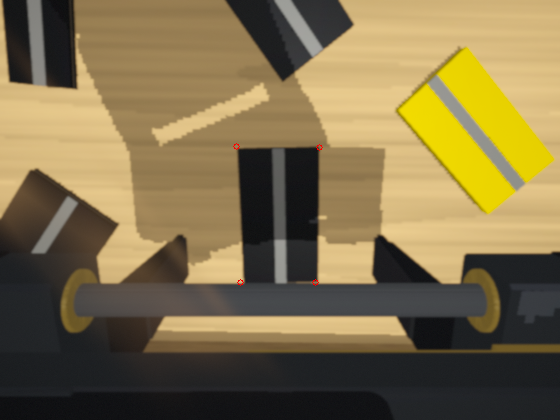

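The wrist view shows the projected corners at (237,147), (320,147) and (240,283), all on the holder. I'll descend and grip.

step_arm --moves '[{"gripper":100,"travel":[40,-0.4,-1.1],"roll":0},{"gripper":100,"travel":[70,-0.4,-1.1],"roll":0},{"gripper":100,"travel":[78,-0.4,-1.1],"roll":0},{"gripper":100,"travel":[78.4,-0.4,-1.1],"roll":0},{"gripper":100,"travel":[78.4,-0.4,-1.1],"roll":0}]'

```text
clock: 2.42
position: [0.6136, 0.3209, 0.0032]
eef_rot: [-1.172, 1.569, 0.413]
wrist_force: [-0.2, -0.1, -0.4]
finger_gap: 0.0951
```

step_arm --moves '[{"gripper":50,"travel":[0,0,0],"roll":0},{"gripper":40,"travel":[0,0,0],"roll":0},{"gripper":40,"travel":[0,0,0],"roll":0},{"gripper":40,"travel":[0,0,0],"roll":0},{"gripper":40,"travel":[0,0,0],"roll":0},{"gripper":40,"travel":[0,0,0],"roll":0},{"gripper":40,"travel":[0,0,0],"roll":0},{"gripper":40,"travel":[0,0,0],"roll":0}]'

```text
clock: 3.42
position: [0.613, 0.3206, 0.0019]
eef_rot: [-0.598, 1.571, 0.987]
wrist_force: [0.1, 0.5, 0.9]
finger_gap: 0.0553
```

Gap is 55.3 mm, so the 56 mm holder is gripped. I'll lift it.

step_arm --moves '[{"gripper":40,"travel":[-10,0,0],"roll":0},{"gripper":40,"travel":[-40,0,0],"roll":0},{"gripper":40,"travel":[-80,0,0],"roll":0},{"gripper":40,"travel":[-80,0,0],"roll":0},{"gripper":40,"travel":[-80,0,0],"roll":0}]'

```text
clock: 4.05
position: [0.6127, 0.3204, 0.0817]
eef_rot: [1.813, 1.57, -2.885]
wrist_force: [0.2, -0.6, -0.7]
finger_gap: 0.0556
```

Run:
```python
from h import *
import mv
C=np.array([607.7,-165.4]);a=np.radians(102.05); e=np.array([np.cos(a),np.sin(a)]); n=np.array([-e[1],e[0]])
F=np.array([-85.3,-4.8])
for tx,ty in [(-18,-2),(49,0)]:
    p=C+tx*e+ty*n; print(tx,ty,np.round(p,1)); 
    mv.plan(p[0],p[1],80,102.05)
```

```text
-18 -2 [ 613.4 -182.6]
t 4.05 tcp [612.7 320.4  81.7] toolx [-0. -0. -1.] q1,q6 [ 0.39 -1.2 ] gap 0.05562716404634681 F [ 0.2 -0.6 -0.7]
travel [   1.7    6.4 -503. ] roll 1.375 or -1.767
49 0 [ 597.5 -117.5]
t 4.05 tcp [612.7 320.4  81.7] toolx [-0. -0. -1.] q1,q6 [ 0.39 -1.2 ] gap 0.05562716404634681 F [ 0.2 -0.6 -0.7]
travel [   1.7   21.4 -437.6] roll 1.375 or -1.767
```

step_arm --moves '[{"gripper":40,"travel":[1.7,0,-40],"roll":0.1},{"gripper":40,"travel":[1.7,1,-90],"roll":0.25},{"gripper":40,"travel":[1.7,2,-140],"roll":0.4},{"gripper":40,"travel":[1.7,2,-190],"roll":0.55},{"gripper":40,"travel":[1.7,3,-240],"roll":0.7},{"gripper":40,"travel":[1.7,3,-290],"roll":0.85},{"gripper":40,"travel":[1.7,4,-340],"roll":1.0},{"gripper":40,"travel":[1.7,5,-390],"roll":1.15},{"gripper":40,"travel":[1.7,6,-435],"roll":1.3},{"gripper":40,"travel":[1.7,6.4,-475],"roll":1.375},{"gripper":40,"travel":[1.7,6.4,-495],"roll":1.375},{"gripper":40,"travel":[1.7,6.4,-503],"roll":1.375},{"gripper":40,"travel":[1.7,6.4,-503],"roll":1.375},{"gripper":40,"travel":[1.7,6.4,-503],"roll":1.375}]'

```text
clock: 5.8
position: [0.6138, -0.1812, 0.0801]
eef_rot: [1.952, 1.57, 2.164]
wrist_force: [0.2, -0.8, -0.4]
finger_gap: 0.0553
```

```bash
python3 mv.py 613.4 -182.6 18 102.05
python3 - <<'E'
from h import *
c=cam("top"); crop("t2",c["pixels"],285,95,445,215,5)
c=cam("side"); crop("s2",c["pixels"],290,190,500,350,3)
o=telemetry.get_obs(); c=cam("wrist"); save("w2",c["pixels"])
E
```

```text
t 5.8 tcp [ 613.8 -181.2   80.1] toolx [-0.  0. -1.] q1,q6 [-0.39 -0.6 ] gap 0.05534150968272598 F [ 0.2 -0.8 -0.4]
travel [62.1 -1.3 -0.7] roll 0.001 or -3.14
```

View pics/w2.png

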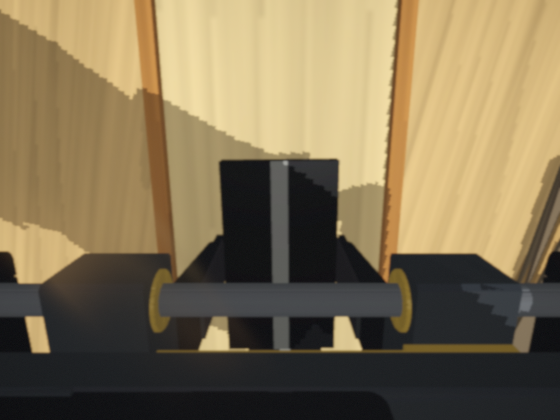

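View pics/s2.png

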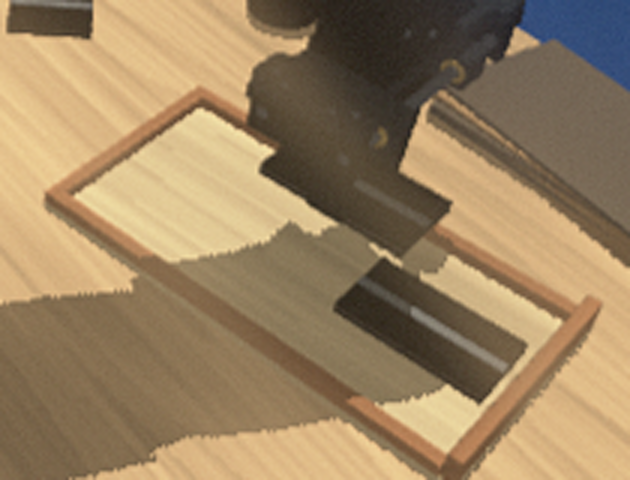

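The holder is held level and aligned in the tray (wrist view, edges at columns 222–338, tray lips at ~150 and ~400). I'll lower it.

step_arm --moves '[{"gripper":40,"travel":[20,-0.6,-0.4],"roll":0},{"gripper":40,"travel":[40,-1.0,-0.7],"roll":0},{"gripper":40,"travel":[54,-1.0,-0.7],"roll":0},{"gripper":40,"travel":[60,-1.0,-0.7],"roll":0},{"gripper":40,"travel":[62,-1.0,-0.7],"roll":0},{"gripper":40,"travel":[62.5,-1.0,-0.7],"roll":0},{"gripper":40,"travel":[62.5,-1.0,-0.7],"roll":0}]'

```text
clock: 6.82
position: [0.6135, -0.1837, 0.0181]
eef_rot: [-0.478, 1.57, -0.268]
wrist_force: [0.2, -0.3, -1.1]
finger_gap: 0.0554
```

```bash
python3 mv.py 613.4 -182.6 17 102.05
python3 - <<'E'
from h import *
c=cam("side"); crop("s3",c["pixels"],310,200,490,340,4)
E
```

```text
t 6.83 tcp [ 613.5 -183.7   18.1] toolx [ 0.001 -0.    -1.   ] q1,q6 [-0.39 -0.6 ] gap 0.055360842608882084 F [ 0.2 -0.3 -1.1]
travel [1.1 1.1 0.1] roll -0.0 or 3.141
```

View pics/s3.png

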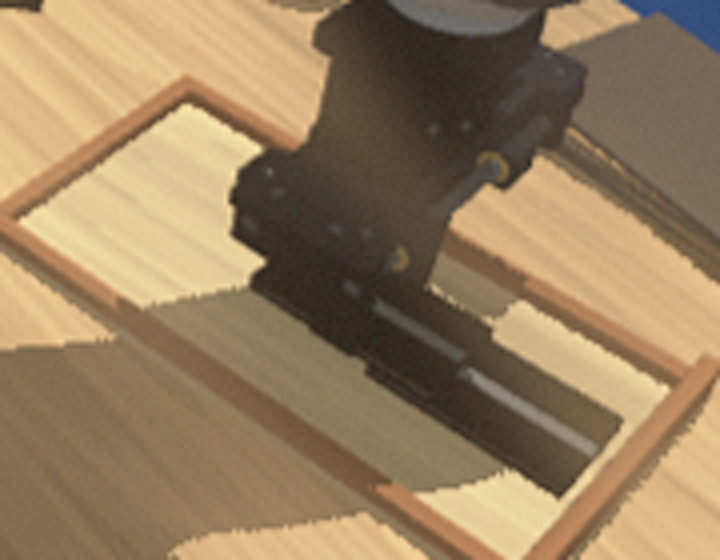

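step_arm --moves '[{"gripper":40,"travel":[1,0,0],"roll":0},{"gripper":40,"travel":[2,0,0],"roll":0},{"gripper":40,"travel":[3,0,0],"roll":0},{"gripper":40,"travel":[3,0,0],"roll":0}]'

```text
clock: 7.38
position: [0.6134, -0.1836, 0.0155]
eef_rot: [-0.554, 1.57, -0.344]
wrist_force: [-2.9, 1.5, 9.8]
finger_gap: 0.0558
```

Contact at 10 N. I'll release.

step_arm --moves '[{"gripper":70,"travel":[0,0,0],"roll":0},{"gripper":80,"travel":[0,0,0],"roll":0},{"gripper":80,"travel":[0,0,0],"roll":0},{"gripper":80,"travel":[0,0,0],"roll":0},{"gripper":80,"travel":[0,0,0],"roll":0},{"gripper":80,"travel":[-15,0,0],"roll":0},{"gripper":80,"travel":[-50,0,0],"roll":0},{"gripper":80,"travel":[-85,0,0],"roll":0},{"gripper":80,"travel":[-85,0,0],"roll":0}]'

```text
clock: 8.5
position: [0.6145, -0.1841, 0.1033]
eef_rot: [-0.59, 1.565, -0.38]
wrist_force: [-0.4, 0.3, -0.3]
finger_gap: 0.0758
```

```bash
python3 mv.py 463.3 313.1 80 37.6
```

```text
t 8.5 tcp [ 614.5 -184.1  103.3] toolx [ 0.005 -0.002 -1.   ] q1,q6 [-0.39 -0.6 ] gap 0.07577642271567163 F [-0.4  0.3 -0.3]
travel [ 21.5 517.9 -44.3] roll 1.125 or -2.017
```

step_arm --moves '[{"gripper":100,"travel":[0,50,-5],"roll":0.1},{"gripper":100,"travel":[5,105,-10],"roll":0.25},{"gripper":100,"travel":[10,160,-15],"roll":0.4},{"gripper":100,"travel":[21.5,215,-20],"roll":0.55},{"gripper":100,"travel":[21.5,270,-25],"roll":0.7},{"gripper":100,"travel":[21.5,325,-30],"roll":0.85},{"gripper":100,"travel":[21.5,380,-35],"roll":1.0},{"gripper":100,"travel":[21.5,430,-40],"roll":1.125},{"gripper":100,"travel":[21.5,480,-44.3],"roll":1.125},{"gripper":100,"travel":[21.5,510,-44.3],"roll":1.125},{"gripper":100,"travel":[21.5,517.9,-44.3],"roll":1.125},{"gripper":100,"travel":[21.5,517.9,-44.3],"roll":1.125},{"gripper":100,"travel":[21.5,517.9,-44.3],"roll":1.125}]'

```text
clock: 10.12
position: [0.4623, 0.3127, 0.0781]
eef_rot: [-1.691, 1.571, -2.607]
wrist_force: [0.7, -0.2, 0.3]
finger_gap: 0.0949
```

```bash
python3 mv.py 463.3 313.1 2.5 37.6
python3 - <<'E'
from h import *
c=cam("top"); crop("t4",c["pixels"],285,105,435,205,5)
c=cam("side"); crop("s4",c["pixels"],310,200,490,340,4)
o=telemetry.get_obs(); c=cam("wrist"); T=wristT(o,c); im=c["pixels"].copy()
a=np.radians(37.6); e=np.array([np.cos(a),np.sin(a)]); n=np.array([-e[1],e[0]])
P=[np.r_[np.array([.4633,.3131])+s*.05*e+t*.028*n,.008] for s,t in [(1,1),(1,-1),(-1,-1),(-1,1)]]
for q in w2px(c,P,T): cv2.circle(im,tuple(int(v) for v in q),3,(255,0,0),1)
save("w4",im)
E
```

```text
t 10.12 tcp [462.3 312.7  78.1] toolx [-0. -0. -1.] q1,q6 [0.48 1.39] gap 0.0949057209664955 F [ 0.7 -0.2  0.3]
travel [75.6  1.1  0.3] roll -0.002 or 3.14
```

View pics/w4.png

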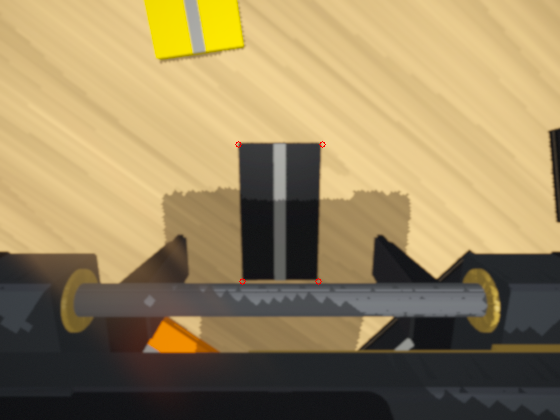

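View pics/t4.png

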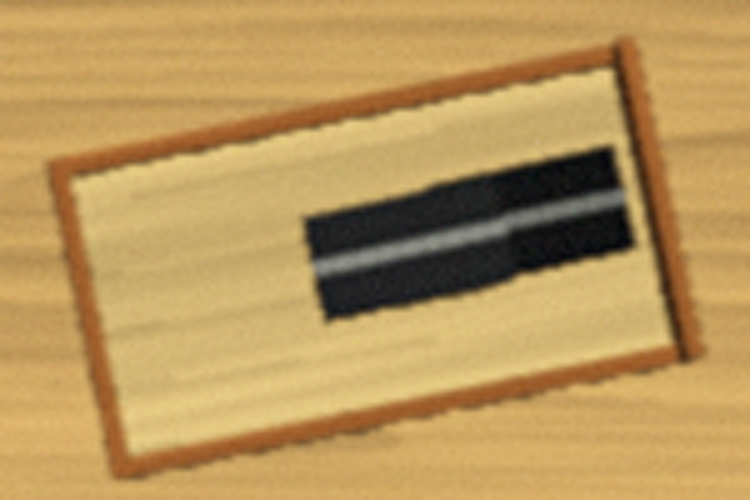

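View pics/s4.png

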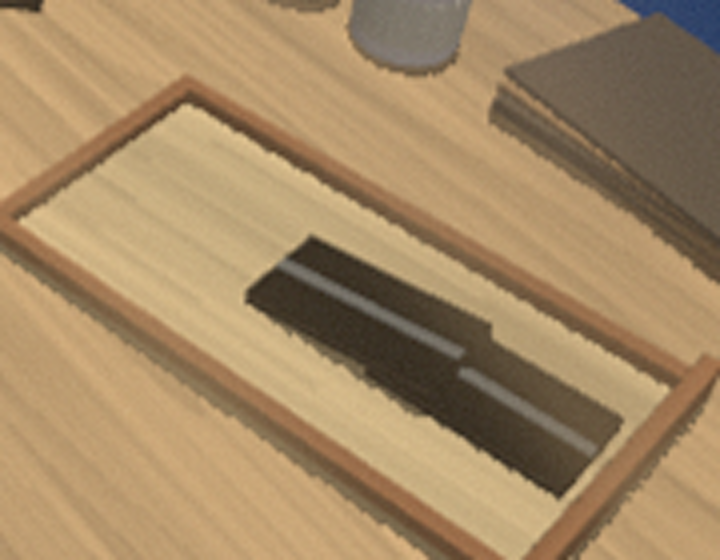

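The first laid holder slopes correctly: low end at crop (305,217)–(326,321), high end near (500,230). First holder is unmoved at (612,147) and (634,247). The wrist overlay fits the second loose holder, so I'll grip it and compute the exact position of the one laid.

step_arm --moves '[{"gripper":100,"travel":[40,1.1,0.3],"roll":0},{"gripper":100,"travel":[68,1.1,0.3],"roll":0},{"gripper":100,"travel":[75,1.1,0.3],"roll":0},{"gripper":100,"travel":[75.6,1.1,0.3],"roll":0},{"gripper":60,"travel":[75.6,1.1,0.3],"roll":0},{"gripper":40,"travel":[75.6,1.1,0.3],"roll":0},{"gripper":40,"travel":[75.6,1.1,0.3],"roll":0},{"gripper":40,"travel":[75.6,1.1,0.3],"roll":0},{"gripper":40,"travel":[75.6,1.1,0.3],"roll":0},{"gripper":40,"travel":[75.6,1.1,0.3],"roll":0},{"gripper":40,"travel":[75.6,1.1,0.3],"roll":0},{"gripper":40,"travel":[75.6,1.1,0.3],"roll":0}]'

```text
clock: 11.78
position: [0.4631, 0.3141, 0.0027]
eef_rot: [1.662, 1.571, 0.747]
wrist_force: [-1.2, -0.7, 5.9]
finger_gap: 0.0554
```

Run:
```python
from h import *
c=cam("top")
g=lambda L:np.array([((x+.5)/5-.5+285,(y+.5)/5-.5+105) for x,y in L])
L=px2w(c,g([(305,217),(326,321)]),.014)[:,:2]*1000
C=np.array([607.7,-165.4]);a=np.radians(102.05); r=np.array([[np.cos(a),np.sin(a)],[-np.sin(a),np.cos(a)]])
q=(L-C)@r.T; print(q, "center tray x,y", q.mean(0)-[49.6-1.,0])
print(telemetry.get_obs()["position"],telemetry.get_obs()["finger_gap"])
```

```text
[[ 29.73731337 -28.53052222]
 [ 30.25089052  26.82778723]] center tray x,y [-18.60589806  -0.8513675 ]
[0.46310243 0.31416652 0.00267289] 0.05580141417677782
```

The laid holder is at tray x ≈ −18.6, y ≈ −0.9, which is 67 mm from the first. The second is gripped at 55.8 mm.

step_arm --moves '[{"gripper":40,"travel":[-10,0,0],"roll":0},{"gripper":40,"travel":[-40,0,0],"roll":0},{"gripper":40,"travel":[-85,0,0],"roll":0},{"gripper":40,"travel":[-85,0,0],"roll":0},{"gripper":40,"travel":[-85,0,0],"roll":0}]'

```text
clock: 12.45
position: [0.4627, 0.314, 0.0874]
eef_rot: [-2.086, 1.571, -3.001]
wrist_force: [-0.8, 0.5, -1.7]
finger_gap: 0.0552
```

```bash
python3 mv.py 597.5 -117.5 85 102.05
```

```text
t 12.45 tcp [462.7 314.   87.4] toolx [-0. -0. -1.] q1,q6 [0.48 1.39] gap 0.05517409615161122 F [-0.8  0.5 -1.7]
travel [   2.3 -156.3  424.1] roll -1.125 or 2.016
```

step_arm --moves '[{"gripper":40,"travel":[2,-15,40],"roll":-0.1},{"gripper":40,"travel":[2,-32,85],"roll":-0.25},{"gripper":40,"travel":[2,-50,135],"roll":-0.4},{"gripper":40,"travel":[2,-68,185],"roll":-0.55},{"gripper":40,"travel":[2,-86,235],"roll":-0.7},{"gripper":40,"travel":[2,-104,285],"roll":-0.85},{"gripper":40,"travel":[2,-122,335],"roll":-1.0},{"gripper":40,"travel":[2,-140,380],"roll":-1.125},{"gripper":40,"travel":[2,-152,412],"roll":-1.125},{"gripper":40,"travel":[2,-156.3,424.1],"roll":-1.125},{"gripper":40,"travel":[2,-156.3,424.1],"roll":-1.125},{"gripper":40,"travel":[2,-156.3,424.1],"roll":-1.125}]'

```text
clock: 13.95
position: [0.5973, -0.1161, 0.0851]
eef_rot: [2.46, 1.57, 2.67]
wrist_force: [-0.5, 0.3, -1.0]
finger_gap: 0.0556
```

```bash
python3 mv.py 597.5 -117.5 23 102.05;  python3 - <<'E'
from h import *
c=cam("side"); crop("s5",c["pixels"],290,180,500,350,3.5)
E
```

```text
t 13.95 tcp [ 597.3 -116.1   85.1] toolx [-0.001  0.001 -1.   ] q1,q6 [-0.3  -0.51] gap 0.05561312875662789 F [-0.5  0.3 -1. ]
travel [62.1 -1.5  0. ] roll 0.001 or -3.141
```

View pics/s5.png

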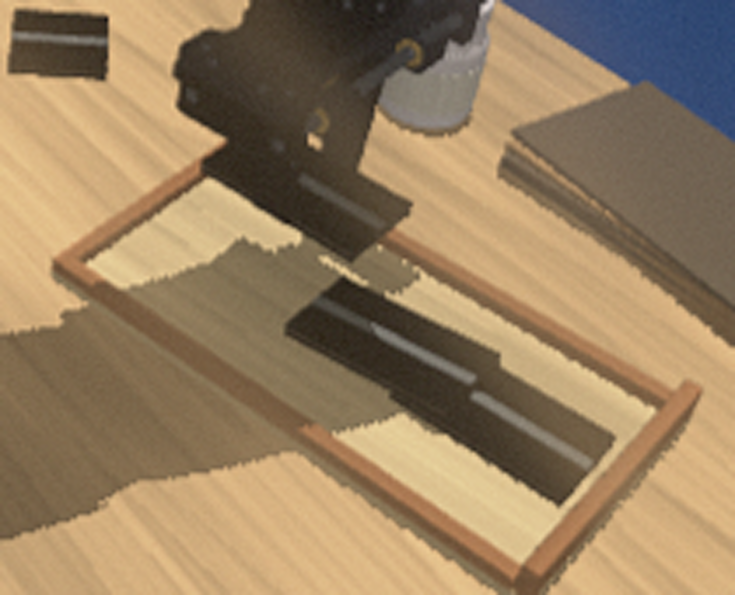

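step_arm --moves '[{"gripper":40,"travel":[20,-1,0],"roll":0},{"gripper":40,"travel":[40,-1,0],"roll":0},{"gripper":40,"travel":[54,-1,0],"roll":0},{"gripper":40,"travel":[60,-1,0],"roll":0},{"gripper":40,"travel":[62,-1,0],"roll":0},{"gripper":40,"travel":[62,-1,0],"roll":0},{"gripper":40,"travel":[62,-1,0],"roll":0}]'

```text
clock: 14.88
position: [0.5982, -0.1184, 0.024]
eef_rot: [-0.412, 1.57, -0.202]
wrist_force: [-0.6, 0.4, 0.1]
finger_gap: 0.0554
```

step_arm --moves '[{"gripper":40,"travel":[1,0,0],"roll":0},{"gripper":40,"travel":[1.5,0,0],"roll":0},{"gripper":40,"travel":[1.5,0,0],"roll":0}]'

```text
clock: 15.25
position: [0.598, -0.1183, 0.022]
eef_rot: [1.168, 1.571, 1.378]
wrist_force: [-0.0, 0.5, -1.9]
finger_gap: 0.0553
```

step_arm --moves '[{"gripper":40,"travel":[1,0,0],"roll":0},{"gripper":40,"travel":[1.5,0,0],"roll":0},{"gripper":40,"travel":[1.5,0,0],"roll":0}]'

```text
clock: 15.62
position: [0.598, -0.1183, 0.0205]
eef_rot: [1.506, 1.571, 1.716]
wrist_force: [-0.6, 0.2, -0.9]
finger_gap: 0.0559
```

Run:
```python
from h import *
print(telemetry.get_obs()["wrist_force"],telemetry.get_obs()["position"])
c=cam("side"); crop("s6",c["pixels"],310,200,490,340,4)
```

```text
[-0.57554678  0.15123169 -0.85052471] [ 0.59795944 -0.11828969  0.02049397]
```

View pics/s6.png

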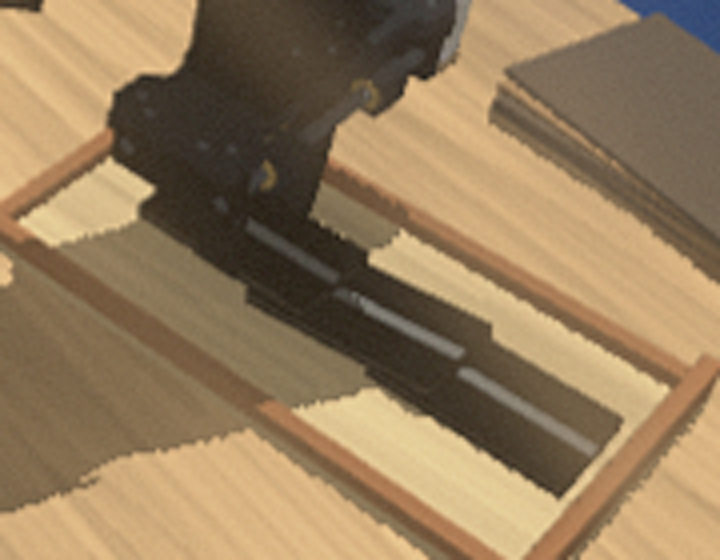

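step_arm --moves '[{"gripper":40,"travel":[1,0,0],"roll":0},{"gripper":40,"travel":[1.5,0,0],"roll":0},{"gripper":40,"travel":[1.5,0,0],"roll":0}]'

```text
clock: 16.05
position: [0.598, -0.1182, 0.0192]
eef_rot: [0.017, 1.571, 0.228]
wrist_force: [-1.0, 2.4, 3.3]
finger_gap: 0.0555
```

Light contact at 3 N. I'll release.

step_arm --moves '[{"gripper":70,"travel":[0,0,0],"roll":0},{"gripper":80,"travel":[0,0,0],"roll":0},{"gripper":80,"travel":[0,0,0],"roll":0},{"gripper":80,"travel":[0,0,0],"roll":0},{"gripper":80,"travel":[0,0,0],"roll":0},{"gripper":80,"travel":[-15,0,0],"roll":0},{"gripper":80,"travel":[-50,0,0],"roll":0},{"gripper":80,"travel":[-100,0,0],"roll":0},{"gripper":80,"travel":[-120,50,0],"roll":0},{"gripper":80,"travel":[-120,110,0],"roll":0},{"gripper":80,"travel":[-120,170,0],"roll":0},{"gripper":80,"travel":[-120,230,0],"roll":0},{"gripper":80,"travel":[-120,280,0],"roll":0},{"gripper":80,"travel":[-120,280,0],"roll":0},{"gripper":80,"travel":[-120,280,0],"roll":0}]'

```text
clock: 17.92
position: [0.5398, 0.1553, 0.1397]
eef_rot: [-0.166, 1.57, 0.044]
wrist_force: [-0.1, 0.2, -0.0]
finger_gap: 0.0764
```

Run:
```python
from h import *
print(telemetry.get_obs()["clock"],telemetry.get_obs()["position"])
c=cam("top"); crop("t7",c["pixels"],285,105,435,205,5)
c=cam("side"); crop("s7",c["pixels"],310,200,490,340,4)
```

```text
17.925 [0.53978937 0.15529243 0.13971327]
```

View pics/t7.png

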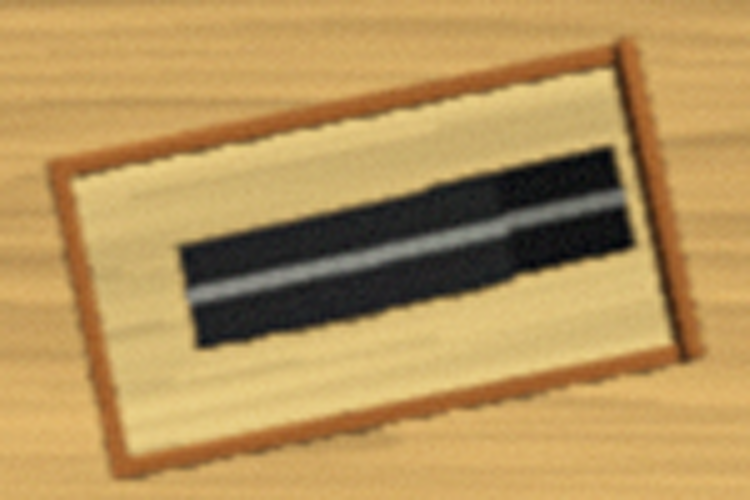

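View pics/s7.png

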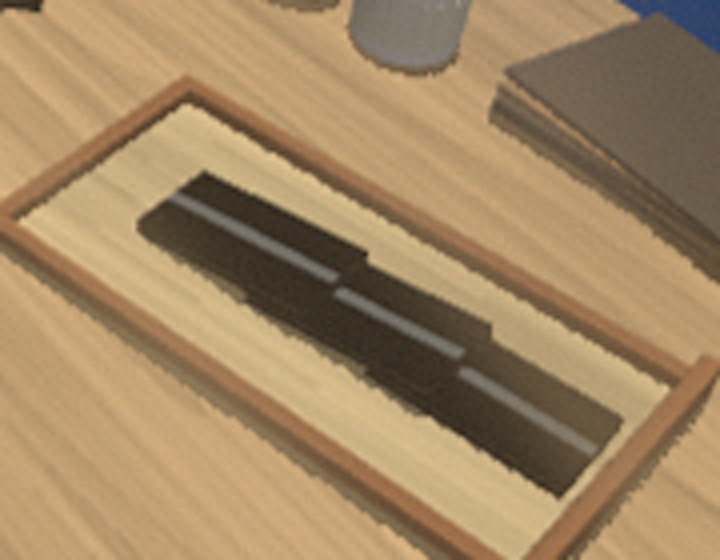

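Run:
```python
from h import *
c=cam("top")
L=np.array([((x+.5)/5-.5+285,(y+.5)/5-.5+105) for x,y in [(180,245),(197,347)]])
L=px2w(c,L,.014)[:,:2]*1000
C=np.array([607.7,-165.4]);a=np.radians(102.05); r=np.array([[np.cos(a),np.sin(a)],[-np.sin(a),np.cos(a)]])
q=(L-C)@r.T; print(q,"centre",q.mean(0)-[48.6,0])
# side check: project model high-end top corners of last and middle holders vs seen
s=cam("side")
for cx,cy in [(-18.6,-.9),(q.mean(0)[0]-48.6,q[:,1].mean())]:
    t=np.radians(7); x=cx-50*np.cos(t)+8*np.sin(t); z=6+100*np.sin(t)+8*np.cos(t)
    P=[np.r_[(C+np.array([x,cy+w])@r)/1000,z/1000] for w in (-28,28)]
    print(np.round((w2px(s,P)-[310,200])*4,0))
```

```text
[[ 96.4719011  -27.29549066]
 [ 98.70959225  26.60877091]] centre [48.99074668 -0.34335987]
[[491. 321.]
 [426. 383.]]
[[368. 247.]
 [301. 303.]]
```

Model projections match the side view: (491,321) predicted against (491,325) seen, and (368,247) against (367,252). That confirms the slope and spacing, so I'm handing in.

```bash
python3 -c "
from workcell import manip; print(manip.finish_job())"
```

```text
the job is handed in; nothing more can be done
None
```

The row is finished and the job is handed in, about 18 s into the 54 s allowed. I took the two loose black 100 x 56 mm holders and laid them one after the other, each overlapping the one before by about a third.

Last checks from the top and side pictures:

| Holder | Centre along tray (mm) | Off middle line (mm) | Distance from the one before (mm) |
|---|---|---|---|
| First | −85 | about −5 | – |
| Second | about −19 | about −1 | about 67 |
| Third | about +49 | about 0 | about 68 |

- **Spacing:** the last holder is about 134 mm from the first, against the 105 mm minimum.
- **Slope:** predicted end corners for a 7° slope matched the side view within a few pixels of the enlarged crop, about 1 px in the camera.
- **Alignment:** both laid holders are within about 3° of the tray's length.
- **First holder:** it shows no movement in the top view.
- **Contact:** the arm had withdrawn and touched nothing. Wrist force stayed at or below about 10 N at the end of each move, well under the limit.

No check failed or disagreed. The job gave no verdict back, so the result rests on these measurements.

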